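# Drop the splash shield's prop leg and hold the shield upright

## Task

The splash shield is leaning back in its foot. Leave it leaning while you flip its prop leg forward over centre so that it falls fully down against its stop; then grip the bow handle on top by its bar, bring the shield upright without letting it tip over onto the leg, and keep holding it upright by the handle so that a colleague can tighten the foot - finish while still holding. Leave the jar, the timer and the vial rack alone.

Things in the scene. Friction and masses are not known exactly. Their poses are not given: they have to be found in the camera images.
- foot_plate: Fixed dark steel foot of the shield, 110 x 300 x 10 mm, bolted to the worktop. Origin: centre of its underside. Its x axis points to the back of the shield (away from the robot at yaw 0), its y axis runs along the shield's width (the hinge direction), z up.
- shield (a joint): Tilt of the shield frame about the hinge in its foot, rad: 0 = upright, negative = leaning back (towards the foot's +x), positive = tipped forward (towards the foot's -x). Range -0.40 (its back stop, where it starts and rests by its own weight) to +0.24 (tipped onto its leg). It swings freely and falls either way if let go; frame with leg about 1.3 to 1.8 kg in all.
- shield_hinge (a point): Point on the shield's tilt axis, middle of its width, 30 mm above the worktop; the axis runs along the foot's y. The frame is aluminium with a clear panel: 260 mm wide, 16 mm thick, its top edge 216 mm from the tilt axis. Site axes: x through the panel to the back, y along the width, z up the frame.
- grip_rail (a point): Bow handle on top of the frame: round aluminium bar 14 mm thick, 170 mm long between the centres of its two legs, parallel to the tilt axis and 260 mm from it. This point: middle of the bar. Free gap of 37 mm between the bar and the frame's top edge. y axis along the bar.
- prop_leg (a joint): Angle of the prop leg on its hub at the right-hand post (foot's -y side), rad: 0 = stowed, pointing up along the post; grows as it swings forward (foot's -x) and down to its stop at 2.60. It is heavy (0.25 kg): with the shield leaning back its weight drops it back to 0 below about 0.4 (dead centre, leg plumb) and on down to 2.60 beyond about 0.5. About 1 N at the peg moves it.
- leg_pivot (a point): Centre of the leg's hub, 120 mm up the frame from the tilt axis and 144 mm to the right (-y) of the frame's middle; the leg turns about an axis parallel to the tilt axis. Leg: dark steel bar 12 mm thick, 148 mm long with a rubber tip 16 mm thick. With the shield upright and the leg down its tip stays about 17 mm clear of the worktop.
- leg_peg (a point): Middle of the free part of the kick peg: a round peg 10 mm thick (14 mm at its rubber end) that stands out sideways 52 mm from the leg's middle line towards the foot's -y, 115 mm from the hub centre. This point is 30 mm out from the leg's middle line. Nothing stands behind the peg, but the room's reagent shelf hangs overhead from x = 0.75 m on, 0.63 m above the worktop.
- agar_jar: Bystander: jar with a black lid, 86 mm across, 88 mm tall. Origin: centre of its underside.
- bench_timer: Bystander: white bench timer, 39 x 74 x 59 mm. Origin: centre of its underside.
- vial_rack: Bystander: dark box with vials, 100 x 130 x 98 mm. Origin: centre of its underside.

How it is judged:
By the outcome, as a careful person would: the job done as asked, in the order asked, and still so for the second after the job is handed in, while the arm keeps its last pose, push and grip.
It also fails if it takes over 40 s, if anything falls off the work surface, if the arm or the gripper's body presses on something with over 40 N, if the wrist force passes 120 N, or if a joint passes its speed limit or range.

## Robot

A 6-joint arm with a two-finger parallel gripper is mounted at the origin on a cart in front of the work surface, level with it; the furniture and walls round the work are solid. World frame = base frame: x ahead of the robot, y to its left, z up, the work surface at z = 0. Lengths are in m, angles in rad, forces in N, time in s.
With the tool pointing down it reaches from about 0.25 to 0.8 m from the base axis. Payload 8.5 kg.
Tool frame: the origin (TCP) lies on the centre line of the jaws, within the pads' length; the fingertips stand 11 mm ahead of it and the grasp point (between the pads) lies 8 mm behind it; z points along the fingers, y is the line along which they close (so a half turn about z gives the same grasp; the last joint's range is limited). The gripper opens to 85 mm and grips with 20 to 120 N. Pads are 22 mm wide; open, the fingers measure 114 mm over their backs; the gripper's body (76 mm by 85 mm) begins 54 mm behind the grasp point. The pads swing forward as they close: fully open they stand 13 mm farther back than shut.
Start: joints at [0, 0.238, -0.013, 1.319, 0, 1.571], TCP at [0.525, -0, 0.242] pointing down, gripper open.
Joint ranges: [-2.66, 2.66], [-1.03, 1.9], [-1.14, 1.46], [-1.82, 2.27], [-1.45, 1.34], [-3.14, 3.14]. Speed limits (rad/s): [2.22, 2.22, 2.79, 3.14, 3.14, 3.14].

## Interface

Orientations are given as [roll, pitch, yaw] about the fixed x, y, z axes, in that order (R = Rz(yaw) Ry(pitch) Rx(roll)).
In Python, from cell import observe, capture, job_done gives the robot as it stands.
- The arm moves only by the shell command python3 -m handwheel 'ROWS' [OPENING] [FORCE]. ROWS is JSON, a list of rows, each a list of 4 numbers: the shift along the world's x, y, z in mm, then the turn about the world's z in rad. In form: [[tx, ty, tz, roll], ...]. A call has 1 to 10 rows; each row is the pose to reach, as a shift and turn from the pose commanded when the call began; what a row does not reach only later rows make up. A row lasts 1/12 s, in which the tool goes at most 41.7 mm and 7.16 degrees, less where a joint would pass 70% of its speed; a pose out of reach is approached as far as the arm can. A call with a gripper value outside its range is refused whole. OPENING is the finger opening in mm, from 0 to 85.4, set as the call begins (- or left out, the last holds). The fingers move at their own pace and stop on an object; FORCE is the grip in N (left out, the last holds). Time passes only in rows, so rows that repeat a pose let the fingers close. It gives the time, the measured TCP pose, the force, the opening and the grip force at its end, in the units of the state.
- observe(): the state, without advancing time (a new reading comes with each control period).
- capture(name): name is "scene" or "side" or "wrist"; returns a dict with "color" (384x512x3 uint8, red, green, blue), "range_z" (384x512 float32, m along the optical axis (not along the pixel's ray), 0 where there is no reading), "fx", "fy", "cx", "cy" (pixels), "pose" (4x4, takes a point from camera to world coordinates); the wrist camera has in their place "T_tool_cam" (4x4, takes a point from camera to tool coordinates, whose origin is the TCP and whose axes are the flange's). Camera axes: x right, y down, z forward; pixel columns grow to the right and rows downward; lengths in m; the calibration is good to about 2 mm. The wrist camera is an equidistant fisheye: a pixel r from the principal point sees the ray r / f radians off the axis. A picture is of the moment at which its call begins: read the wrist's pose just before it.
- job_done(): hands the job in; it is judged then, once.
The state is a dict: "time": time; "joint_pos": joint angles; "qd": joint speeds; "effort": joint torques, N m; "eef_pos": TCP position; "tcp_rot": TCP orientation; "wrist_force": force on the tool from outside, world axes, zero at the start; "moment": the same for the moment, N m; "finger_gap": finger opening in m; "grasp_force": force on a finger pad.
Only numpy, scipy, OpenCV 4.12 (cv2) and the standard library are available. Lean on these libraries where they do the work, as an engineer would, in place of code of your own. Each camera call takes 0.05 s, during which the arm holds its last target. There are 200 camera calls.

## Working session

There is one attempt and no reset: what is moved stays moved. The work goes in short steps, Python scripts to look and compute and a shell command to move; the robot and the scene stay as the last step left them, time stands still between calls to the robot, and variables do not carry over. Pictures are saved under pics/ and viewed, at most 10 in all, crops included, and the job is handed in when it is done.

```bash
mkdir -p pics
python3 - <<'E'
from cell import observe,capture
import cv2,numpy as np
s=observe();print(s)
for n in("scene","side"):
    c=capture(n);np.savez(f"{n}.npz",**c);cv2.imwrite(f"pics/{n}0.png",c["color"][:,:,::-1]);print(n,c["fx"],c["cx"],c["cy"],np.round(c["pose"],3).tolist())
E
```

```text
{'time': 0.0, 'joint_pos': array([-2.93875387e-06,  2.38804932e-01, -1.42824453e-02,  1.31919297e+00,
        3.20498209e-05,  1.57077330e+00]), 'qd': array([ 0.00072335, -0.00063726, -0.00029148,  0.00131301, -0.00128733,
       -0.00013433]), 'effort': array([ 1.29771975e-03, -5.38790166e+01,  3.46437156e+01,  1.83730113e-02,
        1.69192181e-04,  6.54446694e-05]), 'eef_pos': array([5.24589680e-01, 7.93869706e-06, 2.41653969e-01]), 'tcp_rot': array([-3.14010863e+00, -3.20839618e-05,  1.57081637e+00]), 'wrist_force': array([ 0.76934256, -0.8940753 ,  0.70418222]), 'moment': array([0.03687465, 0.00583479, 0.05071984]), 'grasp_force': 0.0, 'finger_gap': 0.08529466319474682}
scene 463.51294237721726 260.11667905760726 181.5217216275664 [[-0.794, -0.387, 0.468, -0.197], [-0.607, 0.52, -0.6, 0.992], [-0.011, -0.761, -0.648, 1.243], [0.0, 0.0, 0.0, 1.0]]
side 468.87609994713324 256.1457608268112 193.8530483516428 [[0.878, -0.302, 0.372, -0.023], [-0.479, -0.586, 0.653, -1.062], [0.021, -0.752, -0.659, 1.26], [0.0, 0.0, 0.0, 1.0]]
```

View pics/scene0.png

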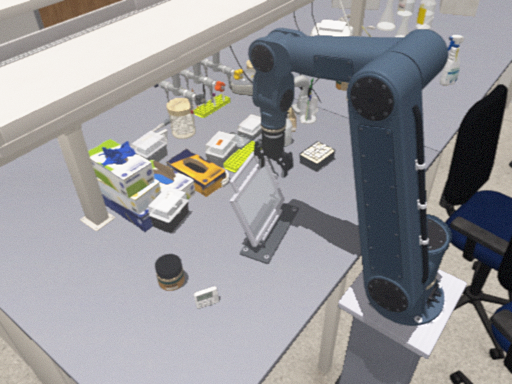

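View pics/side0.png

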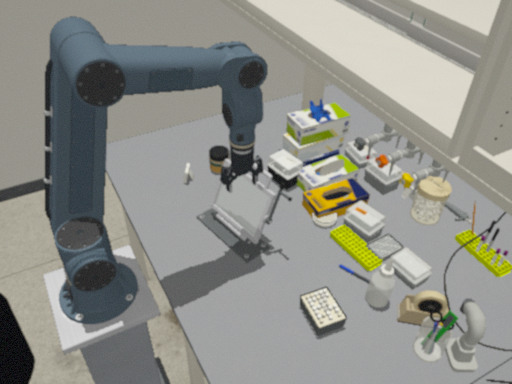

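The scene view shows the foot at about (270,235) and the shield leaning under the gripper at (255,195). In the side view the foot runs from (205,217) to (262,250), with the prop leg at about (275,210). I'll zoom in on both.

Run:
```python
import cv2,numpy as np
a=np.load("scene.npz")["color"][145:275,215:315,::-1];b=np.load("side.npz")["color"][145:275,190:310,::-1]
cv2.imwrite("pics/z.png",np.hstack([cv2.resize(x,None,fx=3.6,fy=4.5,interpolation=cv2.INTER_CUBIC) for x in(a,b)]))
```

```text
(no output)
```

View pics/z.png

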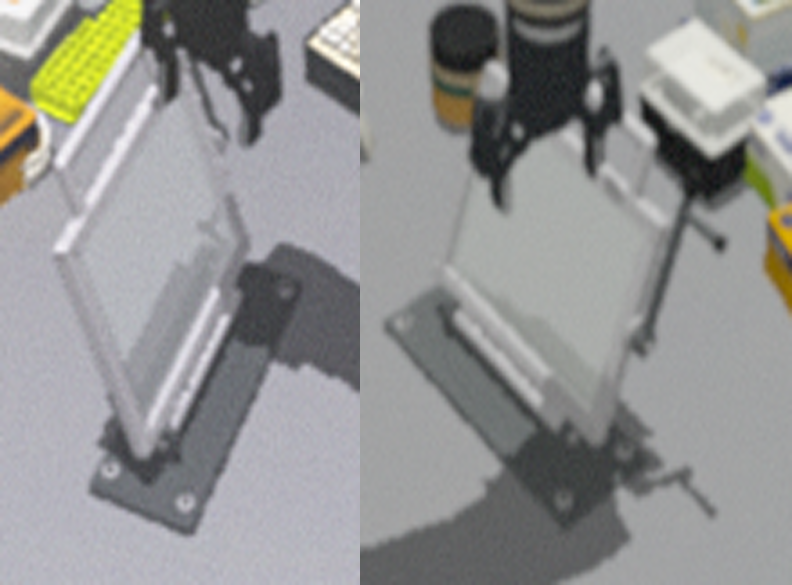

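In the crop I can see the foot corners: scene crop (90,490), (192,533), (300,285); side crop (387,322), (565,527). The peg tip is at side crop (720,243), the hub at (642,340), and the bar's right end at (652,140).

```bash
cat > h.py <<'E'
import numpy as np
def ray(n,u,v):
    c=np.load(n+".npz");P=c["pose"];d=P[:3,:3]@np.array([(u-c["cx"])/c["fx"],(v-c["cy"])/c["fy"],1]);return P[:3,3],d
def onz(n,u,v,z):
    o,d=ray(n,u,v);return o+d*(z-o[2])/d[2]
def S(u,v):return "scene",215+u/3.6,145+v/4.5
def D(u,v):return "side",190+(u-360)/3.6,145+v/4.5
def rng(n,u,v):
    c=np.load(n+".npz");o,d=ray(n,u,v);return o+d*c["range_z"][int(round(v)),int(round(u))]
def tri(a,b):
    (o1,d1),(o2,d2)=ray(*a),ray(*b);k=np.linalg.lstsq(np.c_[d1,-d2],o2-o1,rcond=None)[0]
    p,q=o1+d1*k[0],o2+d2*k[1];return (p+q)/2,np.linalg.norm(p-q)
E
python3 - <<'E'
from h import *
np.set_printoptions(precision=4,suppress=True)
for p in [S(90,490),S(192,533),S(300,285),D(387,322),D(565,527)]: print(onz(*p,.01))
print("bolts",[onz(*p,.012) for p in[S(110,470),S(185,502),S(286,290),D(404,322),D(563,499),D(624,453)]])
for n,p in dict(peg=D(720,243),hub=D(642,340),barR=D(652,140),barL_s=S(65,160)).items(): print(n,rng(*p))
E
```

```text
[0.5145 0.1994 0.01  ]
[0.4106 0.1744 0.01  ]
[ 0.4796 -0.1114  0.01  ]
[0.4203 0.164  0.01  ]
[ 0.4823 -0.1236  0.01  ]
bolts [array([0.5106, 0.1733, 0.012 ]), array([0.433 , 0.1554, 0.012 ]), array([ 0.487 , -0.0956,  0.012 ]), array([0.4356, 0.1538, 0.012 ]), array([ 0.493 , -0.0991,  0.012 ]), array([ 0.5693, -0.0844,  0.012 ])]
peg [ 0.6344 -0.1305  0.247 ]
hub [ 0.5772 -0.0967  0.1453]
barR [ 0.6227 -0.026   0.2713]
barL_s [0.5754 0.1439 0.275 ]
```

Foot centre is about (0.501, 0.0365) with yaw 0.22. The bar, hub and peg ranges all agree with the given geometry for a lean of 0.40, so the measurements hold. I'll lift first, then turn so one open finger can go behind the peg.

```bash
python3 -m handwheel '[[0,0,40,0],[0,0,80,0],[0,0,115,0],[0,0,140,-0.1],[0,0,140,-0.2],[0,0,140,-0.3],[0,0,140,-0.4],[0,0,140,-0.5],[0,0,140,-0.5]]' 70 30; python3 -c "
from cell import observe;s=observe();print(s['joint_pos'],s['eef_pos'],s['tcp_rot'])"
```

```text
time: 0.85
eef_pos: [0.5249, 0.0, 0.382]
tcp_rot: [-3.141, 0.0, 1.066]
wrist_force: [0.0, 0.3, -0.2]
finger_gap: 0.0704
grasp_force: 0.0
[-1.73645237e-05  2.35492844e-01  3.36629092e-01  1.67269001e+00
  5.05918108e-05  2.07523346e+00] [5.24875682e-01 5.85084140e-06 3.81975739e-01] [-3.14090511e+00  3.21787764e-04  1.06634192e+00]
```

```bash
python3 -m handwheel '[[15,-25,0,-0.11],[35,-45,0,-0.22],[55,-65,0,-0.33],[75,-85,0,-0.44],[95,-105,0,-0.55],[115,-125,0,-0.66],[135,-140,0,-0.77],[148,-148,0,-0.85],[148,-148,0,-0.85],[148,-148,0,-0.85]]'
python3 - <<'E'
from cell import observe,capture
import cv2,numpy as np
s=observe();print(s['joint_pos'],s['eef_pos'],s['tcp_rot'])
c=capture("wrist");print(c["fx"],c["cx"],c["cy"],np.round(c["T_tool_cam"],3).tolist())
d=capture("side");cv2.imwrite("pics/w1.png",np.hstack([cv2.resize(c["color"][:,:,::-1],(400,300)),cv2.resize(d["color"][130:280,180:330,::-1],(400,300))]))
E
```

```text
time: 1.68
eef_pos: [0.6734, -0.1484, 0.3807]
tcp_rot: [-3.14, 0.002, 0.225]
wrist_force: [-0.0, 0.2, 0.1]
finger_gap: 0.07
grasp_force: 0.0
[-2.16989358e-01  5.96502403e-01  9.11726622e-01  1.88818262e+00
  2.00835518e-04  2.70009759e+00] [ 0.67337746 -0.14839219  0.38065258] [-3.14048724e+00  1.86894790e-03  2.24506521e-01]
297.3186396354542 259.589612231416 188.3019269410416 [[0.0, -0.963, -0.27, 0.068], [1.0, 0.0, -0.0, -0.001], [0.0, -0.27, 0.963, -0.131], [0.0, 0.0, 0.0, 1.0]]
```

View pics/w1.png

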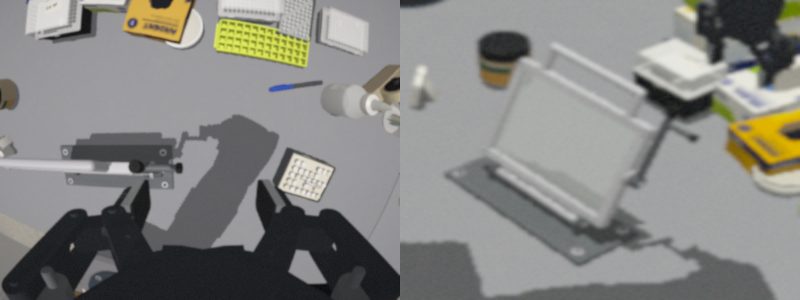

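The wrist view shows the left finger tip at (145,190). The leg's black tip is at (137,166) and the peg end at about (180,168). I'll check the peg by casting that ray onto its height.

```bash
cat >> h.py <<'E'
from scipy.spatial.transform import Rotation as Ro
def wray(c,s,u,v,z):
    x=np.array([u-c["cx"],v-c["cy"]])/c["fx"];t=np.linalg.norm(x);d=np.r_[np.sin(t)*x/t,np.cos(t)]
    T=c["T_tool_cam"];R=Ro.from_euler("xyz",s["tcp_rot"]).as_matrix();o=s["eef_pos"]+R@T[:3,3];d=R@T[:3,:3]@d
    return o+d*(z-o[2])/d[2]
def foot(p):
    a=.22;d=np.array(p[:2])-[.501,.0365];return np.round([d[0]*np.cos(a)+d[1]*np.sin(a),-d[0]*np.sin(a)+d[1]*np.cos(a)],4)
E
python3 - <<'E'
from h import *
from cell import observe,capture
s=observe();c=capture("wrist")
for n,u,v,z in[("pegend",230,215,.2464),("legtip",175,213,.277),("bolt",82,195,.012),("bolt",211,236,.012),("bolt",85,232,.012),("bolt",208,195,.012)]:print(n,foot(wray(c,s,u,v,z)))
E
```

```text
pegend [ 0.0928 -0.1879]
legtip [ 0.1055 -0.1425]
bolt [0.0379 0.1408]
bolt [-0.0394 -0.126 ]
bolt [-0.0437  0.1504]
bolt [ 0.0409 -0.1246]
```

The wrist check agrees (peg at foot x 0.092). I'll descend behind it.

```bash
python3 -m handwheel '[[0,0,-30,0],[0,0,-60,0],[0,0,-90,0],[0,0,-120,0],[0,0,-138,0],[0,0,-143,0],[0,0,-143,0],[0,0,-143,0]]'
python3 - <<'E'
from cell import observe,capture
import cv2,numpy as np
c=capture("wrist");d=capture("side");cv2.imwrite("pics/w2.png",np.hstack([cv2.resize(c["color"][:,:,::-1],(400,300)),cv2.resize(d["color"][130:280,180:330,::-1],(400,300))]))
E
```

```text
time: 2.5
eef_pos: [0.673, -0.1477, 0.2411]
tcp_rot: [3.141, -0.002, 0.222]
wrist_force: [0.1, -0.4, 0.6]
finger_gap: 0.0699
grasp_force: 0.0
```

View pics/w2.png

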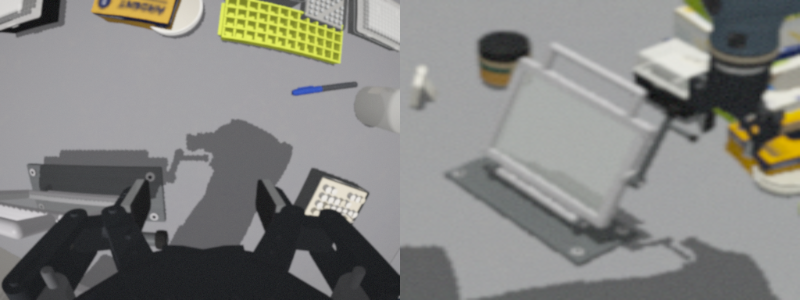

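The finger (145,190) is behind the peg (its end shows at (160,238)). Now I'll push forward and a bit lower.

```bash
python3 -m handwheel '[[-10,-2,-5,0],[-22,-5,-5,0],[-34,-8,-5,0],[-46,-10,-5,0],[-58,-13,-5,0],[-70,-16,-5,0],[-82,-18,-5,0],[-94,-21,-5,0],[-107,-24,-5,0],[-107,-24,-5,0]]'
python3 - <<'E'
from cell import observe,capture
import cv2,numpy as np
c=capture("scene");d=capture("side");cv2.imwrite("pics/w3.png",np.hstack([cv2.resize(x["color"][130:280,l:l+150,::-1],(400,400)) for x,l in((c,190),(d,180))]))
E
```

```text
time: 3.43
eef_pos: [0.5648, -0.1726, 0.2362]
tcp_rot: [3.14, -0.001, 0.22]
wrist_force: [1.0, -0.4, 1.4]
finger_gap: 0.0696
grasp_force: 0.0
```

View pics/w3.png

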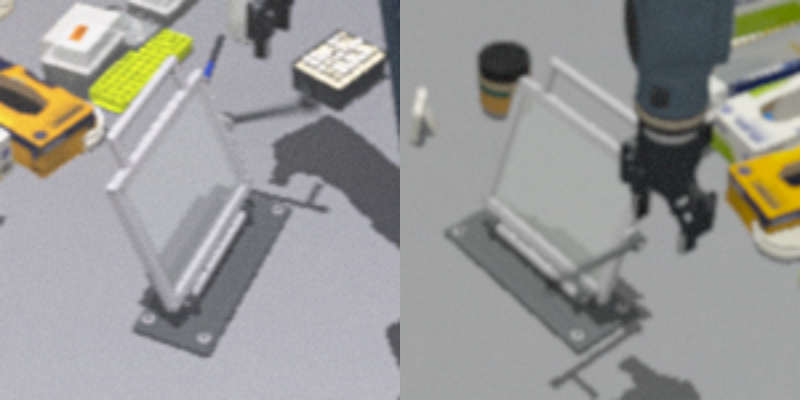

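The leg has gone over centre and is swinging down: the side crop shows it at (600,265), forward of the post. Now I'll rise and move above the handle.

```bash
python3 -m handwheel '[[0,0,35,0],[0,0,75,0],[0,0,110,0],[0,0,145,0.1],[5,30,145,0.22],[10,60,145,0.34],[15,95,145,0.46],[20,130,145,0.58],[25,165,145,0.7],[30,200,145,0.82]]' 60 && python3 -m handwheel '[[2,15,0,0.12],[4,30,0,0.24],[4,30,0,0.36],[4,30,0,0.48],[4,30,0,0.6],[4,30,0,0.72],[4,30,0,0.75],[4,30,0,0.75]]'
python3 - <<'E'
from h import *
from cell import observe,capture
import cv2
s=observe();print(s["joint_pos"],foot(s["eef_pos"]))
c=capture("wrist");d=capture("side");e=capture("scene")
for n,x in(("wrist",c),("side",d),("scene",e)):np.savez(n+"_b.npz",**x)
im=[cv2.resize(c["color"],(400,300))]+[cv2.resize(x["color"][150:270,l:l+120],(300,300),interpolation=cv2.INTER_CUBIC) for x,l in((d,190),)]
cv2.imwrite("pics/w4.png",np.hstack(im)[:,:,::-1])
E
```

```text
time: 4.37
eef_pos: [0.5968, 0.0301, 0.3798]
tcp_rot: [3.141, -0.001, 1.047]
wrist_force: [0.7, -0.5, 0.3]
finger_gap: 0.0598
grasp_force: 0.0
time: 5.03
eef_pos: [0.6008, 0.0586, 0.3795]
tcp_rot: [3.141, 0.0, 1.793]
wrist_force: [0.3, 0.6, 0.7]
finger_gap: 0.0602
grasp_force: 0.0
[9.71993798e-02 3.87682387e-01 5.51071868e-01 1.73332971e+00
 8.39495510e-05 1.44594195e+00] [ 0.1022 -0.0002]
```

View pics/w4.png

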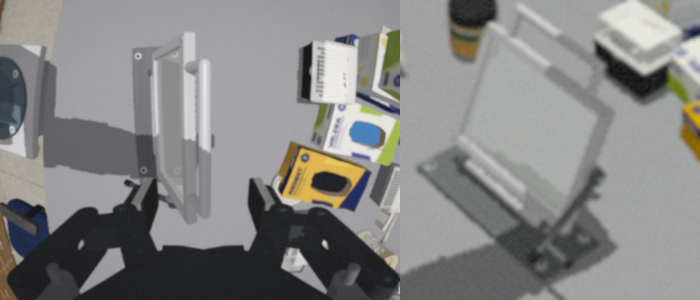

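The leg is down: in the side crop it runs from the hub at (595,180) to (540,265). In the wrist view the bar at (203,130) is centred between the fingers. I'll descend and close with a modest force.

```bash
python3 - <<'E'
from h import *
from cell import observe
s=observe();c=np.load("wrist_b.npz")
for u,v in((204,65),(204,212)):print(foot(wray(c,s,u*1.28,v*1.28,.276)))
E
python3 -m handwheel '[[0,0,-25,0],[0,0,-50,0],[0,0,-75,0],[0,0,-95,0],[0,0,-110,0],[0,0,-119,0],[0,0,-119,0],[0,0,-119,0]]' 60 30 && python3 -m handwheel '[[0,0,0,0],[0,0,0,0],[0,0,0,0],[0,0,0,0],[0,0,0,0],[0,0,0,0],[0,0,0,0],[0,0,0,0]]' 0 40
```

```text
[0.1022 0.0875]
[ 0.1023 -0.0762]
time: 5.85
eef_pos: [0.6001, 0.058, 0.2606]
tcp_rot: [-3.142, -0.0, 1.79]
wrist_force: [-0.4, 0.5, 0.2]
finger_gap: 0.0602
grasp_force: 0.0
time: 6.52
eef_pos: [0.6008, 0.0581, 0.2611]
tcp_rot: [3.139, 0.0, 1.791]
wrist_force: [4.2, 0.4, 6.3]
finger_gap: 0.013
grasp_force: 39.3
```

The bar is gripped. Now I'll bring the shield up along its arc, starting with the first half.

```bash
python3 -m handwheel '[[-3,-1,1,0],[-8,-2,3,0],[-15,-3,6,0],[-21,-5,8,0],[-27,-6,10,0],[-33,-7,12,0],[-39,-9,13,0],[-45,-10,15,0],[-48,-11,15,0],[-48,-11,15,0]]'
```

```text
time: 7.35
eef_pos: [0.5515, 0.0469, 0.2763]
tcp_rot: [3.14, -0.0, 1.791]
wrist_force: [3.0, 0.4, 8.8]
finger_gap: 0.0126
grasp_force: 41.6
```

```bash
python3 -m handwheel '[[-6,-1,1,0],[-12,-3,2,0],[-18,-4,3,0],[-24,-5,4,0],[-30,-6,4,0],[-36,-8,5,0],[-42,-9,5,0],[-47,-10,5,0],[-50,-11,5,0],[-50,-11,5,0]]'
python3 - <<'E'
from h import *
from cell import observe,capture
import cv2
s=observe();print(foot(s["eef_pos"]),s["wrist_force"],s["moment"])
d=capture("side");e=capture("scene")
for n,x in(("side",d),("scene",e)):np.savez(n+"_b.npz",**x)
cv2.imwrite("pics/w5.png",np.hstack([cv2.resize(x["color"][140:280,l:l+100],(400,560),interpolation=cv2.INTER_CUBIC) for x,l in((e,215),(d,195))])[:,:,::-1])
E
```

```text
time: 8.18
eef_pos: [0.5007, 0.0354, 0.2804]
tcp_rot: [-3.14, 0.001, 1.79]
wrist_force: [0.7, -2.9, 5.9]
finger_gap: 0.0123
grasp_force: 42.2
[-0.0006 -0.001 ] [ 0.67611737 -2.91373031  5.91766483] [-0.53054998 -0.25820809  0.05482368]
```

View pics/w5.png

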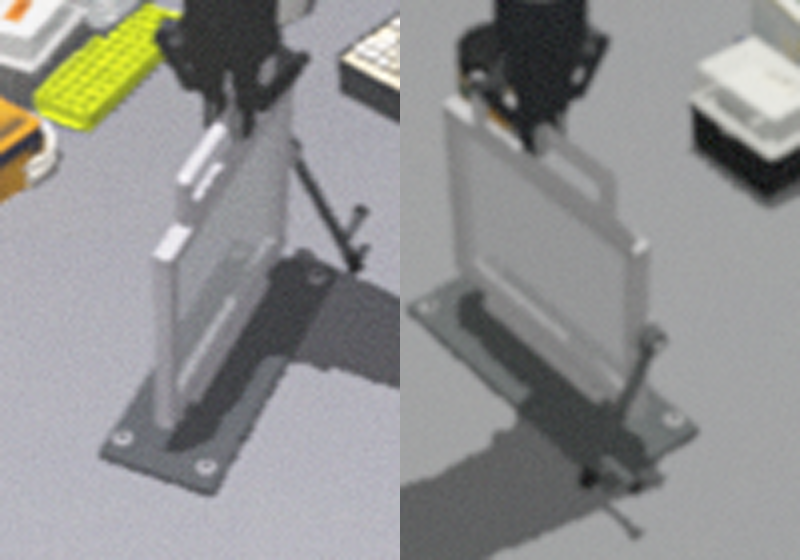

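The shield is upright with the leg down in front and clear of the worktop. The bar is held. I'll check the tilt by ranges on the frame and bar, holding for a few rows.

```bash
python3 -m handwheel '[[0,0,0,0],[0,0,0,0],[0,0,0,0],[0,0,0,0],[0,0,0,0],[0,0,0,0]]'
python3 - <<'E'
from h import *
for n,p in dict(barL=("scene_b",215+188/4,140+186/4),barR=("side_b",195+(600-400)/4,140+187/4),topL=("scene_b",215+172/4,140+245/4),topR=("side_b",195+(632-400)/4,140+248/4)).items():
    q=rng(*p);print(n,foot(q),q[2])
E
```

```text
time: 8.78
eef_pos: [0.5014, 0.0356, 0.2804]
tcp_rot: [-3.141, 0.001, 1.791]
wrist_force: [0.8, -2.8, 7.6]
finger_gap: 0.0124
grasp_force: 42.3
barL [-0.0074  0.0894] 0.2868844338212977
barR [-0.0042 -0.0815] 0.28019848062067887
topL [-0.0061  0.1178] 0.247279575203307
topR [-0.0057 -0.1235] 0.2439080569292178
```

```bash
python3 -c "from cell import job_done;print(job_done())"
```

```text
the job is handed in; nothing more can be done
None
```

The prop leg is flipped down to the front, and I handed the job in with the shield held upright by its bow handle (within about 0.02 rad, by camera range) at a grip of about 42 N; the jar, timer and vial rack were not touched.

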